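# Hold the oblong template in the squaring corner

## Task

Clear the spool of thread out of the corner of the grey squaring board and leave it in the wooden tray. Then take the oblong wooden template by its grip, lay it flat on the board with its long side along the long fence, and press it firmly into the corner so that it sits flush against both fences at once. Finish while still gripping it and pressing it against both fences, as if I were about to trace round it, and leave everything else where it is.

Things in the scene. Friction and masses are not known exactly. Their poses are not given: they have to be found in the camera images.
- oblong: the oblong wooden template: rectangular block 110 mm (its x) by 70 mm (its y), 24 mm thick, about 0.2 kg, lying flat. On its middle stands a bar grip, 60 mm long (along x), 22 mm wide (along y) and 34 mm tall, from 24 to 58 mm above the underside. Origin: centre of the underside; z up. Waxed smooth: it slides easily on the board and along the fences (friction about 0.3). The same when turned by half a turn
- board: the grey squaring board, fixed on the cutting mat: 240 mm (its x) by 200 mm (its y), 12 mm thick. Two wooden fences, 18 mm wide and standing 20 mm above the board's top, run along two of its edges and meet in one inside corner; the board's other two edges are open. Origin: centre of its underside; z up
- fence_long: the long fence, fixed along the board's -y edge: 240 mm long (along the board's x), 18 mm wide, 20 mm tall. Its inner face looks to the board's +y. Origin: centre of its underside, on the board's top; axes as the board's
- fence_short: the short fence, fixed along the board's -x edge: 130 mm long (along the board's y), 18 mm wide, 20 mm tall. Its inner face looks to the board's +x. Origin: centre of its underside, on the board's top; axes as the board's
- corner (a point): the inside corner where the inner faces of both fences meet, on the board's top surface (board x -102, y -82, z +12 mm); axes as the board's. The long fence runs from here to the board's +x, the short one to its +y, so the oblong template fully home has its centre 55 mm along x and 35 mm along y from here
- spool: spool of thread, upright cylinder 30 mm across and 55 mm tall, 40 g, standing loose on the board close to the inside corner, in the way of the template. Origin: centre of its underside
- tray: low open wooden tray, fixed on the mat: 150 mm (its x) by 120 mm (its y) outside, walls 5 mm thick and 25 mm tall, inner floor 5 mm above its underside. Origin: centre of the underside, which lies on the mat
- disc: the round wooden template (bystander): disc 86 mm across, 24 mm thick, with the same bar grip as the oblong one. Origin: centre of its underside
- hexagon: the six-sided wooden template (bystander): 80 mm across flats, 24 mm thick, with the same bar grip. Origin: centre of its underside
- jar: small closed glass jar with a steel cap (bystander), 72 mm across, 80 mm tall. Origin: centre of its underside
- pincushion: square grey pincushion with pins (bystander), 75 x 75 mm, 48 mm tall with the pins. Origin: centre of its underside
- shears: pair of shears lying flat (bystander), about 180 mm long and 75 mm wide, 12 mm thick. Origin: underside, near the pivot; x points along the blades
- pencil: red pencil lying flat (bystander), 165 mm long, 8 mm thick. Origin: under its middle; x along it
- awl: small awl lying flat (bystander), wooden handle 22 mm thick, 115 mm long in all. Origin: on the mat, under the joint of handle and spike; x towards the spike
- mat: the green cutting mat under everything, 3 mm thick and fixed: its top is 3 mm above the table. Origin: centre of its underside

How it is judged:
By the outcome, as a careful person would: the job done as asked, in the order asked, and still so for the second after the job is handed in, while the arm keeps its last pose, push and grip.
It also fails if it takes over 64 s, if anything falls off the work surface, if the arm or the gripper's body presses on something with over 40 N, if the wrist force passes 120 N, or if a joint passes its speed limit or range.

## Robot

A 6-joint arm with a two-finger parallel gripper is mounted at the origin on the work surface. World frame = base frame: x ahead of the robot, y to its left, z up, the work surface at z = 0. Lengths are in m, angles in degrees, forces in N, time in s.
With the tool pointing down it reaches from about 0.35 to 0.975 m from the base axis. Payload 7.1 kg.
Tool frame: the origin (TCP) lies midway between the tips of the shut fingers; the grasp point (between the pads) lies 19 mm behind it; z points along the fingers, y is the direction in which the jaws open and shut (so a half turn about z gives the same grasp; the last joint's range is limited). The gripper opens to 88 mm and grips with 3 to 60 N. Pads are 20 mm wide; open, the fingers measure 115 mm over their backs; the gripper's body (75 mm by 178 mm) begins 61 mm behind the grasp point.
Start: joints at [-65.661, 24.242, 93.386, -0, 62.372, -1.089], TCP at [0.268, -0.564, 0.223] pointing down, gripper open.
Joint ranges: [-172.04, 172.04], [-51.8, 120.97], [4.93, 147.93], [-75.15, 255.16], [6.16, 154.13], [-145.62, 145.62]. Speed limits (degrees/s): [136.94, 136.94, 172.46, 180, 180, 180].

## Interface

Orientations are given as [roll, pitch, yaw] about the fixed x, y, z axes, in that order (R = Rz(yaw) Ry(pitch) Rx(roll)).
In Python, from bench import monitor, imaging, finish_job, nets gives the robot as it stands. The module is installed in compiled form; this text tells all that it offers.
- The arm moves only by the tool send_rows, never from a script. Its argument "steps" is a list of rows, each an object with "rotation": the turn, a rotation vector about the tool's x, y, z in rad, a list of three; "travel": the shift along the tool's x, y, z in m, a list of three; "gripper": the gripper's target within -1 to 1 (shut at 1, half-way at 0, fully open at -1). A call has 1 to 10 rows; each row is the pose to reach, as a shift and turn from the pose measured when the call began, along the tool's axes at that moment; what a row does not reach only later rows make up. A row lasts 1/10 s, in which the tool goes at most 50 mm and 8.59 degrees, less where a joint would pass 70% of its speed; a pose out of reach is approached as far as the arm can. A call with a gripper value outside its range is refused whole. The fingers move at their own pace and stop on an object; the grip force is fixed at half the most. Time passes only in rows, so rows that repeat a pose let the fingers close. It gives the time, the measured TCP pose, the force and the opening at its end, in the units of the state.
- monitor.state(): the state, without advancing time (a new reading comes with each control period).
- imaging.grab_frame(name): name is "scene" or "top"; returns a dict with "img" (400x640x3 uint8, blue, green, red), "camera_matrix" (3x3 intrinsics, pixels), "position" and "orientation" of the camera in the world. Camera axes: x right, y down, z forward; pixel columns grow to the right and rows downward; lengths in m; the calibration is good to about 2 mm. A picture is of the moment at which its call begins. There is no depth.
- finish_job(): hands the job in, once; it reports no verdict.
Trained networks look in the newest picture that a camera, given by its name, has taken for a name from the list of things; names that differ only in an ending like _2 or _b are one class to them, and where a whole thing is asked for, a point or a joint stands for the part that bears it (a point fixed in the world has none). Each returns a list of dicts, best first, with "confidence" (0 to 1); they miss things now and then, are a little off and sometimes report something else, mostly with a low value. They report only what shows in the picture. A call takes as long as a camera call.
- nets.trace(label, camera): "mask" (400x640 bool, what is visible of it) and "position" ([column, row] in pixels, amid what is visible of it).
- nets.landmark_of(label, camera): "position" ([column, row] in pixels: a listed point, or the origin of a listed thing).
The state is a dict: "clock": time; "joint_positions": joint angles; "qvel": joint speeds; "joint_efforts": joint torques, N m; "tcp_pos": TCP position; "tool_rot": TCP orientation; "contact_force": force on the tool from outside, world axes, zero at the start; "wrist_torque": the same for the moment, N m; "grip_width": finger opening in m.
Only numpy, scipy, OpenCV 4.12 (cv2) and the standard library are available. Lean on these libraries where they do the work, as an engineer would, in place of code of your own. Each camera call takes 0.05 s, during which the arm holds its last target.

## Working session

There is one attempt and no reset: what is moved stays moved. The work goes in short steps, Python scripts to look and compute and a tool call to move; the robot and the scene stay as the last step left them, time stands still between calls to the robot, and variables do not carry over. Pictures are saved under pics/ and viewed, and the job is handed in when it is done.

Besides the shell and the picture viewer there is one more tool, called after ">>>" as name(argument=value, ...) on one line, values as JSON. send_rows: Moves the arm, as the interface text tells. Its arguments: {"type":"object","properties":{"steps":{"type":"array","items":{"type":"object","properties":{"rotation":{"type":"array","items":{"type":"number"}},"travel":{"type":"array","items":{"type":"number"}},"gripper":{"type":"number"}}}}},"required":["steps"]}

```bash
mkdir -p pics
cat > h.py <<'E'
from bench import monitor, imaging, finish_job, nets
import numpy as np, cv2
from scipy.spatial.transform import Rotation as R
def cam(f):
    o=np.array(f["orientation"],float)
    M=o if o.shape==(3,3) else (R.from_euler('xyz',o,degrees=True).as_matrix() if o.size==3 else R.from_quat(o).as_matrix())
    return np.array(f["camera_matrix"]),M,np.array(f["position"])
def back(f,px,z):
    K,M,p=cam(f); d=M@np.linalg.inv(K)@np.array([px[0],px[1],1.]); return p+d*(z-p[2])/d[2]
def proj(f,P):
    K,M,p=cam(f); c=(np.atleast_2d(P)-p)@M; q=c@K.T; return q[:,:2]/q[:,2:]
E
python3 - <<'E'
from h import *
for n in("scene","top"):
    f=imaging.grab_frame(n); cv2.imwrite(f"pics/{n}0.png",f["img"]); print(n,f["camera_matrix"],f["position"],f["orientation"])
    for l in ["oblong","board","fence_long","fence_short","corner","spool","tray","disc","hexagon"]:
        z={"board":.003,"fence_long":.015,"fence_short":.015,"corner":.015,"spool":.015}.get(l,.003)
        r=nets.landmark_of(l,n)[:2]
        for d in r: print(l,round(d["confidence"],2),np.round(d["position"],1),np.round(back(f,d["position"],z),4))
print(monitor.state())
E
```

```text
scene [[392.47568556   0.         318.04639074]
 [  0.         392.47568556 206.52229241]
 [  0.           0.           1.        ]] [1.36931741 0.11347039 0.7325902 ] [-130.79125519   -0.20154964  100.75842714]
oblong 0.68 [303.8 226.2] [ 0.6251 -0.0643  0.003 ]
board 0.87 [423.4 210.4] [0.498  0.2527 0.003 ]
board 0.25 [348.7 293.1] [0.8201 0.0825 0.003 ]
fence_long 0.79 [456.5 216.6] [0.5212 0.3386 0.015 ]
fence_long 0.42 [204.5 182. ] [ 0.506  -0.3961  0.015 ]
fence_short 0.79 [421.9 235.2] [0.6121 0.2453 0.015 ]
corner 0.96 [448.8 235.3] [0.5993 0.3136 0.015 ]
corner 0.39 [453.9 215.4] [0.5176 0.332  0.015 ]
spool 0.5 [432.2 224.2] [0.5647 0.2727 0.015 ]
spool 0.25 [281.4 266. ] [ 0.7813 -0.0844  0.015 ]
tray 0.81 [206.3 183.5] [ 0.4976 -0.3962  0.003 ]
disc 0.67 [271.9 198.3] [ 0.5278 -0.1807  0.003 ]
hexagon 0.8 [315.4 180.5] [ 0.4191 -0.0728  0.003 ]
top [[421.97689276   0.         324.310636  ]
 [  0.         421.97689276 197.54977281]
 [  0.           0.           1.        ]] [ 0.48215078 -0.01351067  1.18950698] [-175.6346076    -0.54392358  -89.48753611]
oblong 0.84 [342
[... 570 characters left out ...]
35 -0.0745  0.003 ]
{'clock': 1.0, 'joint_positions': array([-6.56619332e+01,  2.42409777e+01,  9.33868349e+01,  1.97883906e-03,
        6.23710515e+01, -1.08848729e+00]), 'qvel': array([ 0.03517825, -0.03475031, -0.04680393, -0.04683203,  0.02129386,
        0.02072981]), 'joint_efforts': array([-5.43146166e-05, -5.44582486e+01, -2.74047339e+01,  6.45290804e-02,
        1.67479925e-02, -7.63556898e-06]), 'tcp_pos': array([ 0.26837374, -0.56443248,  0.22268146]), 'tool_rot': array([ 1.79998831e+02, -1.73131343e-03,  2.54256364e+01]), 'contact_force': array([0.00888472, 0.27632933, 0.34440715]), 'wrist_torque': array([ 0.01839897,  0.01011258, -0.02205539]), 'grip_width': 0.08787582533272872}
```

View pics/scene0.png

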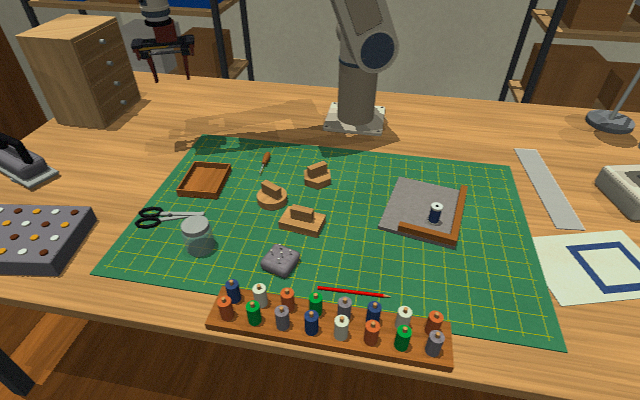

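View pics/top0.png

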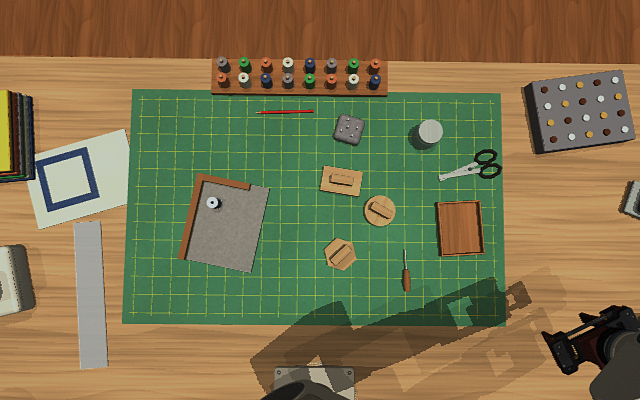

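The top view shows the board with its corner at about (204,184), the spool at (213,203), the oblong at (341,181) and the tray at (460,228). The scene view agrees: corner (455,240), spool (435,212), oblong (302,221), tray (205,180). Next I'll fit the poses to the masks.

```bash
cat > fit.py <<'E'
from h import *
from scipy.optimize import minimize
def box(cx,cy,sx,sy,z0,z1):
    return np.array([[cx+a*sx/2,cy+b*sy/2,z] for a in(-1,1) for b in(-1,1) for z in(z0,z1)])
def cyl(r,z0,z1):
    t=np.linspace(0,2*np.pi,40); return np.array([[r*np.cos(a),r*np.sin(a),z] for a in t for z in(z0,z1)])
M={"oblong":[box(0,0,.11,.07,0,.024),box(0,0,.06,.022,.024,.058)],
"board":[box(0,0,.24,.2,0,.012),box(0,-.091,.24,.018,.012,.032),box(-.111,-.035,.018,.13,.012,.032)],
"fence_long":[box(0,0,.24,.018,0,.02)],"fence_short":[box(0,0,.018,.13,0,.02)],
"spool":[cyl(.015,0,.055)],"tray":[box(0,0,.15,.12,0,.025)]}
S=4
def render(f,parts,q,z0):
    c,s=np.cos(q[2]),np.sin(q[2]); im=np.zeros((400*S,640*S),np.uint8)
    for P in parts:
        W=np.c_[P[:,0]*c-P[:,1]*s+q[0],P[:,0]*s+P[:,1]*c+q[1],P[:,2]+z0]
        u=((proj(f,W)+.5)*S-.5).astype(np.float32)
        h=cv2.convexHull(u); cv2.fillPoly(im,[np.round(h*16).astype(np.int32)],1,shift=4)
    return im
def fit(views,name,q0,z0):
    # views: list of (frame,mask)
    ms=[(f,cv2.resize(m.astype(np.uint8),None,fx=S,fy=S,interpolation=cv2.INTER_NEAREST)) for f,m in views]
    def cost(q):
        t=0
        for f,m in ms:
            r=render(f,M[name],q,z0); t+=1-(r&m).sum()/max(1,(r|m).sum())
        return t/len(ms)
    best=None
    for dy in (0,np.pi/6,-np.pi/6):
        s0=np.array([q0[0],q0[1],q0[2]+dy])
        sim=np.array([s0,s0+[.015,0,0],s0+[0,.015,0],s0+[0,0,.15]])
        r=minimize(cost,s0,method="Nelder-Mead",options=dict(initial_simplex=sim,xatol=1e-4,fatol=1e-5,maxiter=120))
        if best is None or r.fun<best.fun: best=r
        if name=="spool": break
    return best.x,best.fun
E
cat > a.py <<'E'
from fit import *
G={"board":(.508,.25,-1.75,.003),"oblong":(.61,-.07,0,.003),"spool":(.559,.2725,0,.015),"tray":(.49,-.39,1.5,.003)}
F={n:imaging.grab_frame(n) for n in("top","scene")}
out={n:cv2.resize(F[n]["img"],None,fx=S,fy=S,interpolation=cv2.INTER_CUBIC) for n in F}
for l,g in G.items():
    ms={}
    for n in F:
        r=nets.trace(l,n)
        for d in r[:2]: print(l,n,round(d["confidence"],2),np.round(d["position"]),d["mask"].sum())
        if r: ms[n]=r[0]["mask"]
    for vs in (["top"],["scene"],["top","scene"]):
        q,c=fit([(F[n],ms[n]) for n in vs],l,g[:3],g[3]); print(l,vs,np.round(q[:2],4),round(np.degrees(q[2]),2),"cost",round(c,3))
    for n in F:
        im=render(F[n],M[l],q,g[3]); k,_=cv2.findContours(im,0,2); cv2.drawContours(out[n],k,-1,(255,0,255),1)
cv2.imwrite("pics/fit_top.png",out["top"][600:1200,640:1440]);cv2.imwrite("pics/fit_topb.png",out["top"][600:1200,1240:2040]);cv2.imwrite("pics/fit_scene.png",out["scene"][600:1200,1100:1900])
E
python3 a.py
```

```text
board top 0.73 [226. 222.] 6498
board scene 0.58 [422. 211.] 4194
board ['top'] [0.5016 0.2553] -113.39 cost 0.262
board ['scene'] [0.5105 0.2359] -104.1 cost 0.225
board ['top', 'scene'] [0.5117 0.2424] -105.23 cost 0.258
oblong top 0.66 [341. 183.] 1043
oblong scene 0.67 [305. 221.] 1132
oblong ['top'] [ 0.6189 -0.0699] -97.96 cost 0.039
oblong ['scene'] [ 0.6182 -0.0695] -99.35 cost 0.042
oblong ['top', 'scene'] [ 0.6187 -0.0699] 81.9 cost 0.042
spool top 0.63 [216. 198.] 159
spool top 0.42 [343. 185.] 1027
spool scene 0.5 [435. 216.] 262
spool ['top'] [0.5534 0.2741] 8.91 cost 0.067
spool ['scene'] [0.5515 0.2741] 4.69 cost 0.072
spool ['top', 'scene'] [0.5532 0.2739] -1.98 cost 0.075
tray top 0.82 [459. 226.] 2463
tray top 0.32 [376. 209.] 803
tray scene 0.91 [205. 181.] 1483
tray ['top'] [ 0.4918 -0.4007] 111.34 cost 0.282
tray ['scene'] [ 0.4919 -0.3976] 109.79 cost 0.209
tray ['top', 'scene'] [ 0.4922 -0.3982] 110.11 cost 0.245
```

```bash
cat > b.py <<'E'
from fit import *
F={n:imaging.grab_frame(n) for n in("top","scene")}
out={n:cv2.resize(F[n]["img"],None,fx=S,fy=S,interpolation=cv2.INTER_CUBIC) for n in F}
def ov(l,q,z):
    for n in F:
        im=render(F[n],M[l],q,z); k,_=cv2.findContours(im,0,2); cv2.drawContours(out[n],k,-1,(255,0,255),1)
ms={}
for n in F:
    u=np.zeros((400,640),bool)
    for l in("board","fence_long","fence_short","spool"):
        r=nets.trace(l,n)
        if r:
            print(n,l,r[0]["confidence"],r[0]["mask"].sum(),np.round(r[0]["position"])); ms[l,n]=r[0]["mask"]
            if l!="spool": u|=r[0]["mask"]
    if ("spool",n) in ms: u|=ms["spool",n]
    ms["board",n]=u; ms["tray",n]=nets.trace("tray",n)[0]["mask"]
for l,g in {"board":(.508,.25,-1.75,.003),"fence_long":(.52,.34,-1.75,.015),"fence_short":(.612,.245,-1.75,.015),"tray":(.49,-.39,.05,.003)}.items():
    for vs in (["top"],["scene"],["top","scene"]):
        q,c=fit([(F[n],ms[l,n]) for n in vs if (l,n) in ms],l,g[:3],g[3]); print(l,vs,np.round(q[:2],4),round(np.degrees(q[2]),2),"cost",round(c,3))
    if l in("board","tray"): ov(l,q,g[3])
    if l=="board": print("corner",q[:2]+R.from_euler('z',q[2]).as_matrix()[:2,:2]@[-.102,-.082])
ov("spool",(.5532,.2739,0),.015); ov("oblong",(.6187,-.0699,np.radians(81.9)),.003)
cv2.imwrite("pics/fit_top.png",out["top"][600:1200,640:1440]);cv2.imwrite("pics/fit_topb.png",out["top"][600:1200,1240:2040]);cv2.imwrite("pics/fit_scene.png",out["scene"][600:1200,1100:1900])
E
python3 b.py
```

```text
top board 0.77 6430 [225. 224.]
top fence_long 0.8 781 [188. 216.]
top fence_short 0.76 347 [228. 182.]
top spool 0.67 152 [216. 201.]
scene board 0.96 4020 [420. 210.]
scene fence_long 0.89 423 [458. 214.]
scene fence_short 0.56 563 [423. 232.]
scene spool 0.75 255 [437. 212.]
board ['top'] [0.5014 0.2513] -88.9 cost 0.247
board ['scene'] [0.5093 0.2315] -101.37 cost 0.188
board ['top', 'scene'] [0.51   0.2373] -101.46 cost 0.231
corner [0.44995454 0.35356179]
fence_long ['top'] [0.5181 0.3417] -11.27 cost 0.086
fence_long ['scene'] [0.5152 0.3423] -11.62 cost 0.128
fence_long ['top', 'scene'] [0.5171 0.3418] -11.54 cost 0.112
fence_short ['top'] [0.6125 0.2476] -191.2 cost 0.094
fence_short ['scene'] [0.6105 0.2473] -11.24 cost 0.065
fence_short ['top', 'scene'] [0.612  0.2476] -11.28 cost 0.089
tray ['top'] [ 0.4916 -0.401 ] 3.62 cost 0.034
tray ['scene'] [ 0.4907 -0.4003] 4.0 cost 0.029
tray ['top', 'scene'] [ 0.4912 -0.4004] 3.95 cost 0.032
```

View pics/fit_top.png

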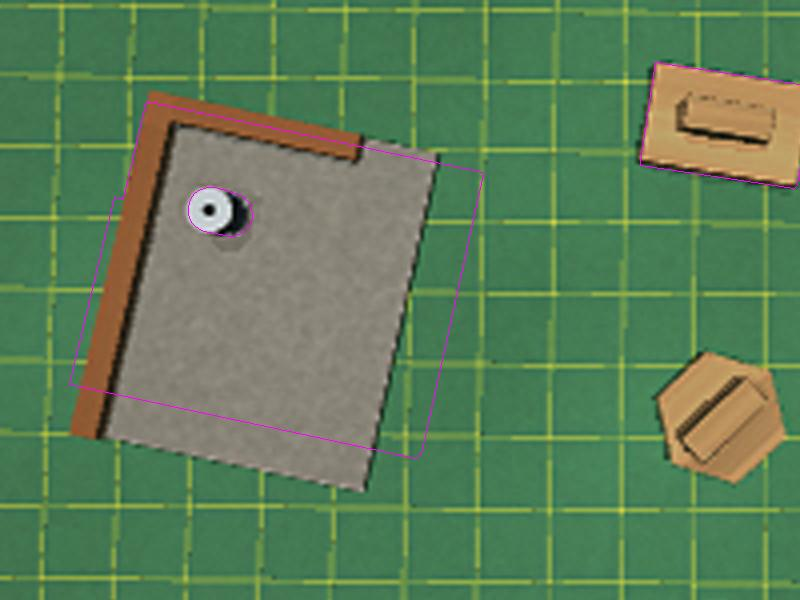

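View pics/fit_scene.png

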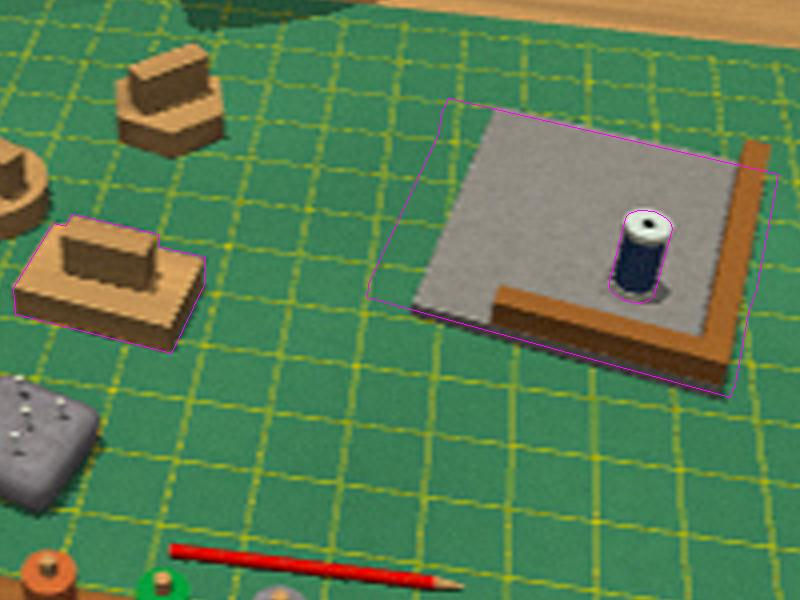

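View pics/fit_topb.png

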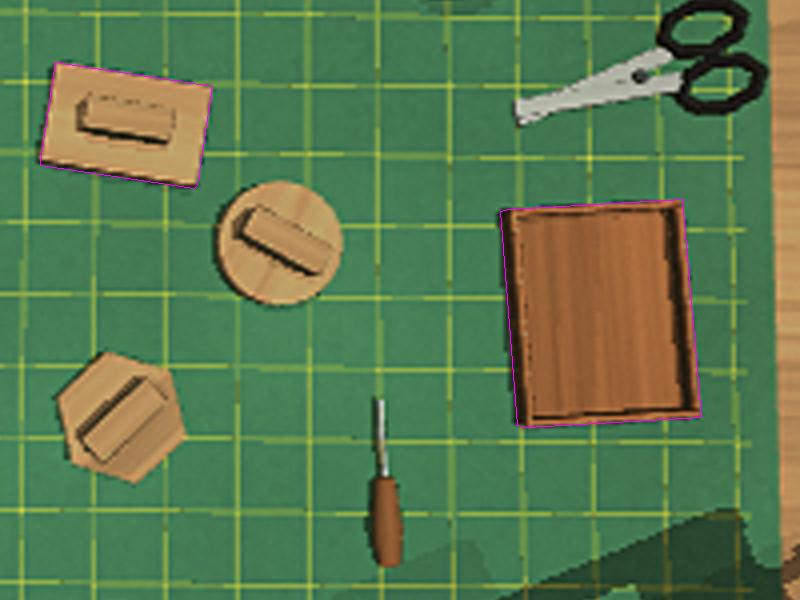

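The oblong, spool and tray outlines fit well. The board fit started from a wrong yaw, since board +x points to world −x, so I'm refitting it.

```bash
sed -i 's/"board":(.508,.25,-1.75,.003),"fence_long":(.52,.34,-1.75,.015),"fence_short":(.612,.245,-1.75,.015),"tray":(.49,-.39,.05,.003)/"board":(.508,.25,2.945,.003)/; s/^ov("spool.*//' b.py; python3 b.py | grep -v conf
```

```text
top board 0.91 6328 [226. 225.]
top fence_long 0.58 754 [190. 217.]
top fence_short 0.62 405 [225. 182.]
top spool 0.44 146 [215. 203.]
scene board 0.95 4049 [422. 214.]
scene fence_long 0.8 434 [455. 212.]
scene fence_short 0.97 524 [422. 230.]
scene spool 0.55 239 [435. 213.]
board ['top'] [0.5008 0.2521] 168.53 cost 0.018
board ['scene'] [0.4978 0.2539] 168.55 cost 0.033
board ['top', 'scene'] [0.4995 0.2529] 168.66 cost 0.029
corner [0.6156354  0.31323785]
```

View pics/fit_top.png

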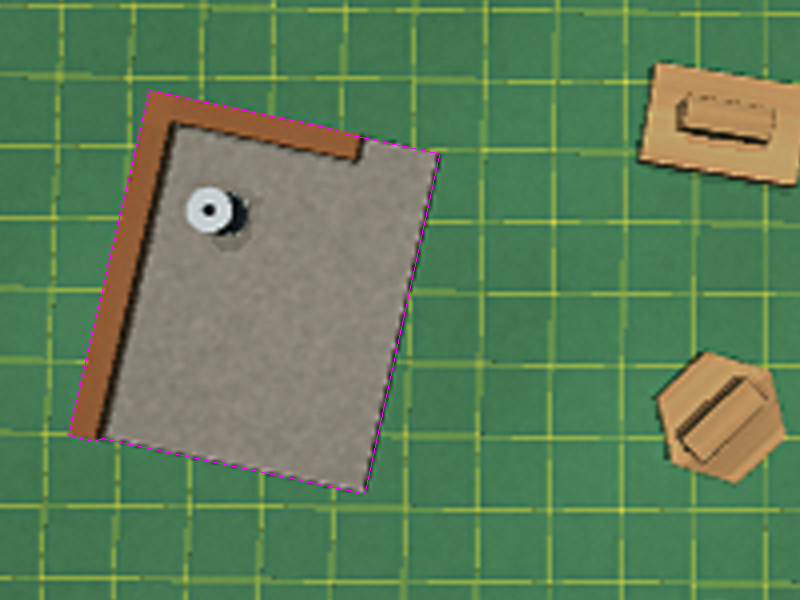

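```bash
cat > go.py <<'E'
import sys
from h import *
def go(x,y,z,yaw):
    s=monitor.state(); A=R.from_euler('xyz',s["tool_rot"],degrees=True); B=R.from_euler('xyz',[180,0,yaw],degrees=True)
    print("t",round(s["clock"],2),"tcp",np.round(s["tcp_pos"],4),np.round(s["tool_rot"],2),"F",np.round(s["contact_force"],1),"w",round(s["grip_width"],4))
    print("travel",np.round(A.inv().apply(np.array([x,y,z])-s["tcp_pos"]),4),"rot",np.round((A.inv()*B).as_rotvec(),4))
if __name__=="__main__": go(*map(float,sys.argv[1:]))
E
python3 go.py .5533 .274 .15 78.6
```

```text
t 2.7 tcp [ 0.2684 -0.5644  0.2227] [180.    -0.    25.43] F [-0.3  0.5  0.4] w 0.0879
travel [ 0.6173 -0.6349  0.0727] rot [ 0.     -0.     -0.9281]
```

>>> send_rows(steps=[{"travel":[0.617,-0.635,0.0],"rotation":[0,0,-0.928],"gripper":-0.2},{"travel":[0.617,-0.635,0.0],"rotation":[0,0,-0.928],"gripper":-0.2},{"travel":[0.617,-0.635,0.0],"rotation":[0,0,-0.928],"gripper":-0.2},{"travel":[0.617,-0.635,0.0],"rotation":[0,0,-0.928],"gripper":-0.2},{"travel":[0.617,-0.635,0.0],"rotation":[0,0,-0.928],"gripper":-0.2},{"travel":[0.617,-0.635,0.0],"rotation":[0,0,-0.928],"gripper":-0.2},{"travel":[0.617,-0.635,0.0],"rotation":[0,0,-0.928],"gripper":-0.2},{"travel":[0.617,-0.635,0.0],"rotation":[0,0,-0.928],"gripper":-0.2},{"travel":[0.617,-0.635,0.0],"rotation":[0,0,-0.928],"gripper":-0.2},{"travel":[0.617,-0.635,0.0],"rotation":[0,0,-0.928],"gripper":-0.2}])

```text
clock: 3.7
tcp_pos: [0.4295, -0.0891, 0.2231]
tool_rot: [179.9, 0.0, 78.6]
contact_force: [0.5, 0.3, 0.3]
grip_width: 0.0529
```

```bash
python3 go.py .5533 .274 .15 78.6
```

```text
t 3.7 tcp [ 0.4295 -0.0891  0.2231] [179.94   0.    78.58] F [0.5 0.3 0.3] w 0.0529
travel [0.3804 0.0494 0.0731] rot [ 0.0011  0.     -0.0003]
```

>>> send_rows(steps=[{"travel":[0.3805,0.049,0.07],"rotation":[0.001,0,0],"gripper":-0.2},{"travel":[0.3805,0.049,0.07],"rotation":[0.001,0,0],"gripper":-0.2},{"travel":[0.3805,0.049,0.07],"rotation":[0.001,0,0],"gripper":-0.2},{"travel":[0.3805,0.049,0.07],"rotation":[0.001,0,0],"gripper":-0.2},{"travel":[0.3805,0.049,0.07],"rotation":[0.001,0,0],"gripper":-0.2},{"travel":[0.3805,0.049,0.07],"rotation":[0.001,0,0],"gripper":-0.2},{"travel":[0.3805,0.049,0.07],"rotation":[0.001,0,0],"gripper":-0.2},{"travel":[0.3805,0.049,0.07],"rotation":[0.001,0,0],"gripper":-0.2},{"travel":[0.3805,0.049,0.07],"rotation":[0.001,0,0],"gripper":-0.2},{"travel":[0.3805,0.049,0.07],"rotation":[0.001,0,0],"gripper":-0.2}])

```text
clock: 4.7
tcp_pos: [0.5524, 0.2746, 0.1525]
tool_rot: [-180.0, 0.1, 78.7]
contact_force: [-0.8, -0.5, 0.3]
grip_width: 0.0527
```

```bash
python3 go.py .5533 .274 .035 78.6
python3 - <<'E'
from h import *
f=imaging.grab_frame("scene"); cv2.imwrite("pics/s1.png",cv2.resize(f["img"][130:280,340:540],None,fx=4,fy=4))
E
```

```text
t 4.7 tcp [0.5524 0.2746 0.1525] [-1.7996e+02  6.0000e-02  7.8690e+01] F [-0.8 -0.5  0.3] w 0.0527
travel [-0.0004  0.0011  0.1175] rot [-0.0008  0.001   0.0016]
```

View pics/s1.png

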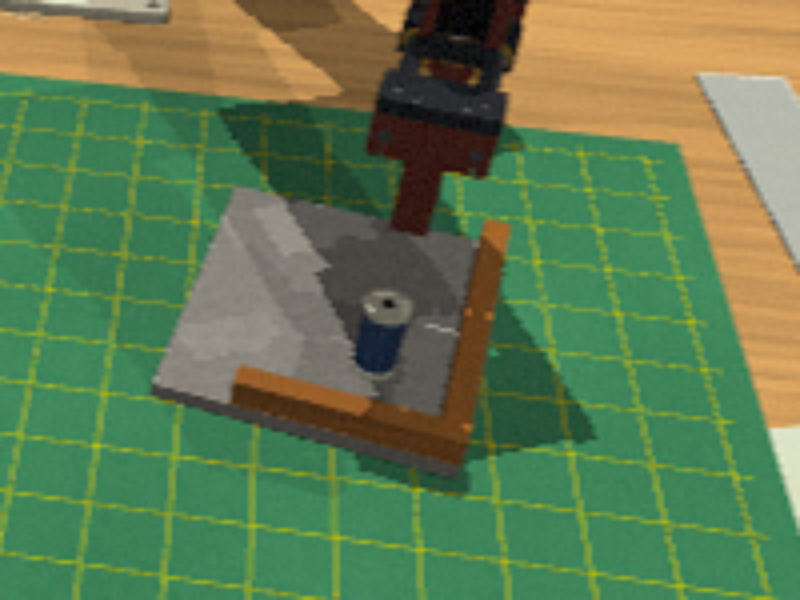

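The fingers are directly above the spool (crop pixel (385,300)) and line up with it. Lowering and closing.

>>> send_rows(steps=[{"travel":[0,0.001,0.04],"rotation":[0,0,0],"gripper":-0.2},{"travel":[0,0.001,0.075],"rotation":[0,0,0],"gripper":-0.2},{"travel":[0,0.001,0.1],"rotation":[0,0,0],"gripper":-0.2},{"travel":[0,0.001,0.116],"rotation":[0,0,0],"gripper":-0.2},{"travel":[0,0.001,0.116],"rotation":[0,0,0],"gripper":-0.2},{"travel":[0,0.001,0.116],"rotation":[0,0,0],"gripper":1},{"travel":[0,0.001,0.116],"rotation":[0,0,0],"gripper":1},{"travel":[0,0.001,0.116],"rotation":[0,0,0],"gripper":1},{"travel":[0,0.001,0.116],"rotation":[0,0,0],"gripper":1},{"travel":[0,0.001,0.116],"rotation":[0,0,0],"gripper":1}])

```text
clock: 5.75
tcp_pos: [0.554, 0.2738, 0.0382]
tool_rot: [179.9, -0.0, 78.6]
contact_force: [-0.2, -0.9, 7.1]
grip_width: 0.0293
```

```bash
python3 go.py .4912 -.4004 .17 78.6; python3 go.py .4912 -.4004 .031 78.6
```

```text
t 5.75 tcp [0.554  0.2738 0.0382] [ 1.7994e+02 -1.0000e-02  7.8620e+01] F [-0.2 -0.9  7.1] w 0.0293
travel [-0.6733  0.0715 -0.1318] rot [ 0.001  -0.0002  0.0004]
t 5.75 tcp [0.554  0.2738 0.0382] [ 1.7994e+02 -1.0000e-02  7.8620e+01] F [-0.2 -0.9  7.1] w 0.0293
travel [-0.6733  0.0713  0.0072] rot [ 0.001  -0.0002  0.0004]
```

>>> send_rows(steps=[{"travel":[0,0,-0.05],"rotation":[0,0,0],"gripper":1},{"travel":[0,0,-0.1],"rotation":[0,0,0],"gripper":1},{"travel":[-0.05,0.005,-0.12],"rotation":[0,0,0],"gripper":1},{"travel":[-0.673,0.0715,-0.12],"rotation":[0,0,0],"gripper":1},{"travel":[-0.673,0.0715,-0.12],"rotation":[0,0,0],"gripper":1},{"travel":[-0.673,0.0715,-0.12],"rotation":[0,0,0],"gripper":1},{"travel":[-0.673,0.0715,-0.12],"rotation":[0,0,0],"gripper":1},{"travel":[-0.673,0.0715,-0.12],"rotation":[0,0,0],"gripper":1},{"travel":[-0.673,0.0715,-0.12],"rotation":[0,0,0],"gripper":1},{"travel":[-0.673,0.0715,-0.12],"rotation":[0,0,0],"gripper":1}])

```text
clock: 6.75
tcp_pos: [0.5168, -0.1224, 0.1579]
tool_rot: [179.9, -0.0, 78.6]
contact_force: [0.8, 0.6, -0.8]
grip_width: 0.0299
```

```bash
python3 go.py .4912 -.4004 .1 78.6
```

```text
t 6.75 tcp [ 0.5168 -0.1224  0.1579] [ 1.7989e+02 -1.0000e-02  7.8640e+01] F [ 0.8  0.6 -0.8] w 0.0299
travel [-0.2776  0.0296  0.0579] rot [ 0.0019 -0.0002  0.0007]
```

>>> send_rows(steps=[{"travel":[-0.2776,0.0296,0],"rotation":[0,0,0],"gripper":1},{"travel":[-0.2776,0.0296,0],"rotation":[0,0,0],"gripper":1},{"travel":[-0.2776,0.0296,0],"rotation":[0,0,0],"gripper":1},{"travel":[-0.2776,0.0296,0],"rotation":[0,0,0],"gripper":1},{"travel":[-0.2776,0.0296,0],"rotation":[0,0,0],"gripper":1},{"travel":[-0.2776,0.0296,0],"rotation":[0,0,0],"gripper":1},{"travel":[-0.2776,0.0296,0.04],"rotation":[0,0,0],"gripper":1},{"travel":[-0.2776,0.0296,0.08],"rotation":[0,0,0],"gripper":1},{"travel":[-0.2776,0.0296,0.08],"rotation":[0,0,0],"gripper":1},{"travel":[-0.2776,0.0296,0.08],"rotation":[0,0,0],"gripper":1}])

```text
clock: 7.75
tcp_pos: [0.4911, -0.4001, 0.078]
tool_rot: [180.0, -0.1, 78.7]
contact_force: [-0.0, 0.9, 0.4]
grip_width: 0.0295
```

```bash
python3 go.py .4912 -.4004 .033 78.6;  python3 - <<'E'
from h import *
f=imaging.grab_frame("scene"); cv2.imwrite("pics/s2.png",cv2.resize(f["img"][100:250,120:320],None,fx=4,fy=4))
E
```

```text
t 7.75 tcp [ 0.4911 -0.4001  0.078 ] [ 1.7996e+02 -5.0000e-02  7.8650e+01] F [-0.   0.9  0.4] w 0.0295
travel [-0.0003  0.0001  0.045 ] rot [ 0.0007 -0.0009  0.0009]
```

View pics/s2.png

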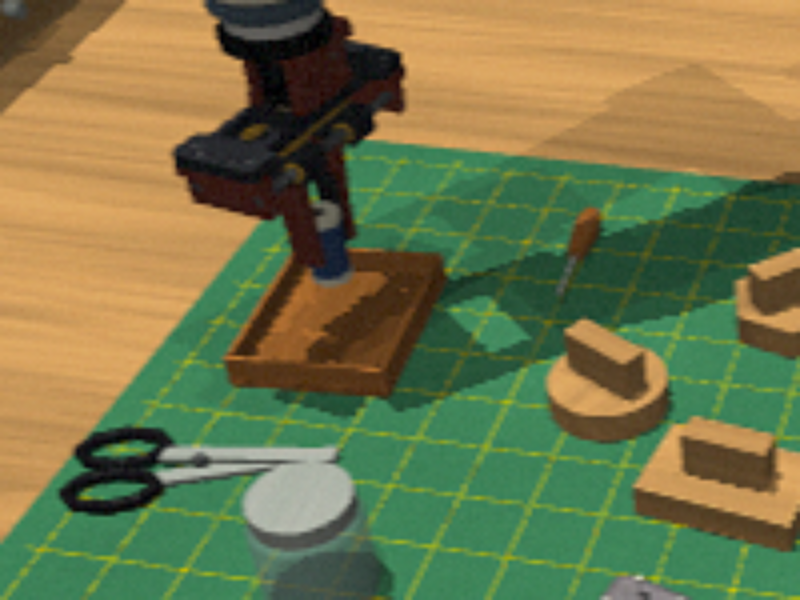

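The spool is held upright over the tray. Lowering and releasing.

>>> send_rows(steps=[{"travel":[0,0,0.025],"rotation":[0,0,0],"gripper":1},{"travel":[0,0,0.038],"rotation":[0,0,0],"gripper":1},{"travel":[0,0,0.044],"rotation":[0,0,0],"gripper":1},{"travel":[0,0,0.046],"rotation":[0,0,0],"gripper":1},{"travel":[0,0,0.046],"rotation":[0,0,0],"gripper":1},{"travel":[0,0,0.046],"rotation":[0,0,0],"gripper":-0.1},{"travel":[0,0,0.046],"rotation":[0,0,0],"gripper":-0.2},{"travel":[0,0,0.046],"rotation":[0,0,0],"gripper":-0.2},{"travel":[0,0,0.046],"rotation":[0,0,0],"gripper":-0.2},{"travel":[0,0,0.02],"rotation":[0,0,0],"gripper":-0.2}])

```text
clock: 8.8
tcp_pos: [0.4902, -0.3992, 0.0568]
tool_rot: [-179.9, -0.1, 78.7]
contact_force: [0.2, -0.5, 0.2]
grip_width: 0.0527
```

```bash
python3 go.py .6187 -.0699 .16 81.9
```

```text
t 8.8 tcp [ 0.4902 -0.3992  0.0568] [-1.7988e+02 -1.3000e-01  7.8660e+01] F [ 0.2 -0.5  0.2] w 0.0527
travel [ 0.3483  0.0611 -0.1025] rot [-0.002  -0.0024 -0.0565]
```

>>> send_rows(steps=[{"travel":[0,0,-0.05],"rotation":[0,0,0],"gripper":-0.2},{"travel":[0,0,-0.095],"rotation":[0,0,0],"gripper":-0.2},{"travel":[0.348,0.061,-0.103],"rotation":[-0.002,-0.002,-0.056],"gripper":-0.2},{"travel":[0.348,0.061,-0.103],"rotation":[-0.002,-0.002,-0.056],"gripper":-0.2},{"travel":[0.348,0.061,-0.103],"rotation":[-0.002,-0.002,-0.056],"gripper":-0.2},{"travel":[0.348,0.061,-0.103],"rotation":[-0.002,-0.002,-0.056],"gripper":-0.2},{"travel":[0.348,0.061,-0.103],"rotation":[-0.002,-0.002,-0.056],"gripper":-0.2},{"travel":[0.348,0.061,-0.103],"rotation":[-0.002,-0.002,-0.056],"gripper":-0.2},{"travel":[0.348,0.061,-0.103],"rotation":[-0.002,-0.002,-0.056],"gripper":-0.2},{"travel":[0.348,0.061,-0.103],"rotation":[-0.002,-0.002,-0.056],"gripper":-0.2}])

```text
clock: 9.8
tcp_pos: [0.6204, -0.0653, 0.1609]
tool_rot: [179.9, -0.1, 82.2]
contact_force: [0.3, -1.0, 0.3]
grip_width: 0.053
```

```bash
python3 go.py .6187 -.0699 .033 81.9;  python3 - <<'E'
from h import *
f=imaging.grab_frame("scene"); cv2.imwrite("pics/s3.png",cv2.resize(f["img"][110:260,150:350],None,fx=4,fy=4))
E
```

```text
t 9.8 tcp [ 0.6204 -0.0653  0.1609] [ 1.7991e+02 -8.0000e-02  8.2160e+01] F [ 0.3 -1.   0.3] w 0.053
travel [-0.005  -0.0013  0.1279] rot [ 0.0016 -0.0015  0.0045]
```

View pics/s3.png

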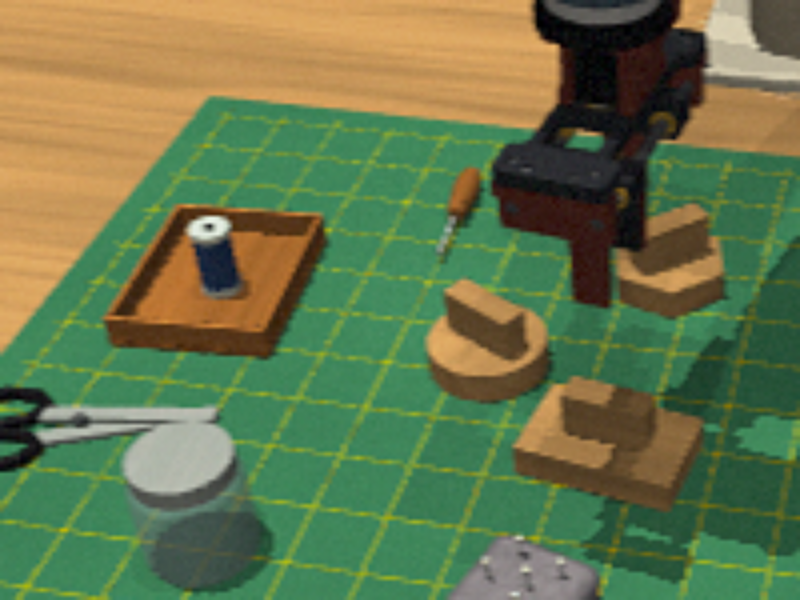

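The spool stands in the tray (crop (215,255)). Lowering onto the oblong's grip.

>>> send_rows(steps=[{"travel":[-0.005,-0.0013,0.04],"rotation":[0.0016,-0.0015,0.0045],"gripper":-0.2},{"travel":[-0.005,-0.0013,0.08],"rotation":[0.0016,-0.0015,0.0045],"gripper":-0.2},{"travel":[-0.005,-0.0013,0.11],"rotation":[0.0016,-0.0015,0.0045],"gripper":-0.2},{"travel":[-0.005,-0.0013,0.127],"rotation":[0.0016,-0.0015,0.0045],"gripper":-0.2},{"travel":[-0.005,-0.0013,0.129],"rotation":[0.0016,-0.0015,0.0045],"gripper":-0.2},{"travel":[-0.005,-0.0013,0.129],"rotation":[0.0016,-0.0015,0.0045],"gripper":1},{"travel":[-0.005,-0.0013,0.129],"rotation":[0.0016,-0.0015,0.0045],"gripper":1},{"travel":[-0.005,-0.0013,0.129],"rotation":[0.0016,-0.0015,0.0045],"gripper":1},{"travel":[-0.005,-0.0013,0.129],"rotation":[0.0016,-0.0015,0.0045],"gripper":1},{"travel":[-0.005,-0.0013,0.129],"rotation":[0.0016,-0.0015,0.0045],"gripper":1}])

```text
clock: 10.85
tcp_pos: [0.6184, -0.0719, 0.0328]
tool_rot: [180.0, 0.0, 81.9]
contact_force: [-0.9, 0.4, 6.8]
grip_width: 0.0217
```

Run:
```python
from h import *
from go import go
# corner and target with 12mm stand-off from each fence
c=np.array([.6156,.3132]); t=np.radians(168.6); ux=np.array([np.cos(t),np.sin(t)]); uy=np.array([-np.sin(t),np.cos(t)])
for d in (0,.015): print(d,c+ux*(.055+d)+uy*(.035+d))
q=c+ux*.07+uy*.05
go(*q,.12,168.6)
```

```text
0 [0.55476708 0.28976166]
0.015 [0.53709815 0.27802246]
t 10.85 tcp [ 0.6184 -0.0719  0.0328] [1.7996e+02 5.0000e-02 8.1880e+01] F [-0.9  0.4  6.8] w 0.0217
travel [ 0.3348 -0.1298 -0.0876] rot [-0.0000e+00  1.3000e-03 -1.5136e+00]
```

>>> send_rows(steps=[{"travel":[0,0,-0.03],"rotation":[0,0,0],"gripper":1},{"travel":[0,0,-0.065],"rotation":[0,0,0],"gripper":1},{"travel":[0,0,-0.095],"rotation":[0,0,0],"gripper":1},{"travel":[0.03,-0.012,-0.1],"rotation":[0,0,-0.13],"gripper":1},{"travel":[0.06,-0.023,-0.1],"rotation":[0,0,-0.27],"gripper":1},{"travel":[0.095,-0.037,-0.1],"rotation":[0,0,-0.41],"gripper":1},{"travel":[0.13,-0.05,-0.1],"rotation":[0,0,-0.55],"gripper":1},{"travel":[0.165,-0.064,-0.1],"rotation":[0,0,-0.69],"gripper":1},{"travel":[0.195,-0.076,-0.1],"rotation":[0,0,-0.83],"gripper":1},{"travel":[0.225,-0.087,-0.1],"rotation":[0,0,-0.97],"gripper":1}])

```text
clock: 11.85
tcp_pos: [0.5631, 0.1647, 0.1325]
tool_rot: [-180.0, 0.1, 137.8]
contact_force: [0.4, -0.9, -1.4]
grip_width: 0.0217
```

```bash
python3 go.py .537 .278 .12 168.6
```

```text
t 11.85 tcp [0.5631 0.1647 0.1325] [-1.7996e+02  5.0000e-02  1.3781e+02] F [ 0.4 -0.9 -1.4] w 0.0217
travel [0.0954 0.0665 0.0124] rot [-0.0009  0.0007 -0.5373]
```

>>> send_rows(steps=[{"travel":[0.024,0.017,0.003],"rotation":[0,0,-0.13],"gripper":1},{"travel":[0.048,0.034,0.006],"rotation":[0,0,-0.27],"gripper":1},{"travel":[0.075,0.05,0.01],"rotation":[0,0,-0.4],"gripper":1},{"travel":[0.095,0.066,0.012],"rotation":[0,0,-0.5],"gripper":1},{"travel":[0.0954,0.0665,0.0124],"rotation":[0,0,-0.537],"gripper":1},{"travel":[0.0954,0.0665,0.0124],"rotation":[0,0,-0.537],"gripper":1},{"travel":[0.0954,0.0665,0.0124],"rotation":[0,0,-0.537],"gripper":1}])

```text
clock: 12.55
tcp_pos: [0.5368, 0.2778, 0.1198]
tool_rot: [-179.9, 0.0, 168.5]
contact_force: [-0.4, -0.3, -2.4]
grip_width: 0.0219
```

```bash
python3 go.py .537 .278 .0455 168.6
cat > c.py <<'E'
import sys
from h import *
for n,(a,b,c,d) in {"top":(140,290,150,350),"scene":(150,300,350,550)}.items():
    f=imaging.grab_frame(n); cv2.imwrite(f"pics/{n}_{sys.argv[1]}.png",cv2.resize(f["img"][a:b,c:d],None,fx=4,fy=4))
E
python3 c.py 4
```

```text
t 12.55 tcp [0.5368 0.2778 0.1198] [-1.7992e+02  1.0000e-02  1.6852e+02] F [-0.4 -0.3 -2.4] w 0.0219
travel [-0.0002  0.0003  0.0743] rot [-0.0014  0.0001 -0.0014]
```

View pics/scene_4.png

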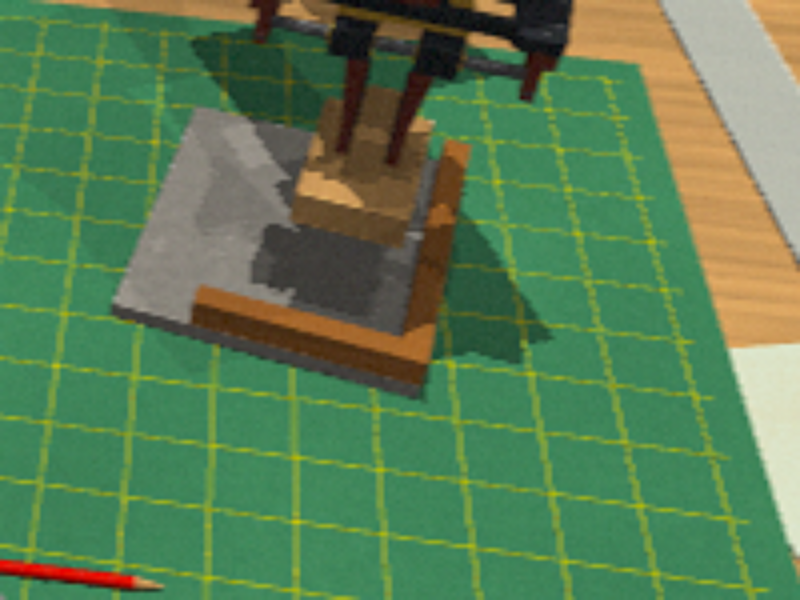

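View pics/top_4.png

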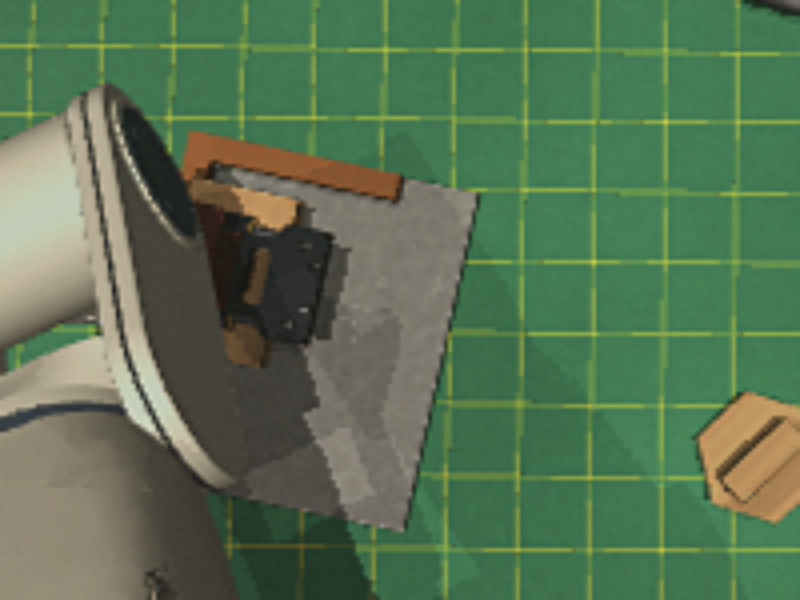

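The template hangs level and square to the fences above the board, clear of both fences. Lowering it.

>>> send_rows(steps=[{"travel":[0,0,0.03],"rotation":[-0.001,0,-0.001],"gripper":1},{"travel":[0,0,0.055],"rotation":[-0.001,0,-0.001],"gripper":1},{"travel":[0,0,0.066],"rotation":[-0.001,0,-0.001],"gripper":1},{"travel":[0,0,0.071],"rotation":[-0.001,0,-0.001],"gripper":1},{"travel":[0,0,0.074],"rotation":[-0.001,0,-0.001],"gripper":1},{"travel":[0,0,0.074],"rotation":[-0.001,0,-0.001],"gripper":1}])

```text
clock: 13.25
tcp_pos: [0.5376, 0.2774, 0.0465]
tool_rot: [180.0, 0.1, 168.5]
contact_force: [-0.3, -0.8, -1.2]
grip_width: 0.0222
```

```bash
python3 go.py .5547 .2897 .044 168.6
```

```text
t 13.25 tcp [0.5376 0.2774 0.0465] [1.7998e+02 6.0000e-02 1.6853e+02] F [-0.3 -0.8 -1.2] w 0.0222
travel [-0.0143  0.0154  0.0025] rot [ 0.0004  0.001  -0.0012]
```

>>> send_rows(steps=[{"travel":[0,0,0.002],"rotation":[0,0.001,-0.001],"gripper":1},{"travel":[0,0,0.003],"rotation":[0,0.001,-0.001],"gripper":1},{"travel":[0,0,0.003],"rotation":[0,0.001,-0.001],"gripper":1}])

```text
clock: 13.55
tcp_pos: [0.5384, 0.2778, 0.0448]
tool_rot: [179.9, 0.1, 168.6]
contact_force: [-0.4, -0.2, 5.1]
grip_width: 0.0217
```

```bash
python3 go.py .5547 .2897 .044 168.6
```

```text
t 13.55 tcp [0.5384 0.2778 0.0448] [1.7992e+02 9.0000e-02 1.6859e+02] F [-0.4 -0.2  5.1] w 0.0217
travel [-0.0136  0.0149  0.0008] rot [ 0.0014  0.0015 -0.0001]
```

It touched the board at the expected height with about 5 N. Now sliding to the long fence.

>>> send_rows(steps=[{"travel":[0,0.004,0.0008],"rotation":[0.001,0.001,0],"gripper":1},{"travel":[0,0.008,0.0008],"rotation":[0.001,0.001,0],"gripper":1},{"travel":[0,0.011,0.0008],"rotation":[0.001,0.001,0],"gripper":1},{"travel":[0,0.0135,0.0008],"rotation":[0.001,0.001,0],"gripper":1},{"travel":[0,0.0155,0.0008],"rotation":[0.001,0.001,0],"gripper":1},{"travel":[0,0.0155,0.0008],"rotation":[0.001,0.001,0],"gripper":1}])

```text
clock: 14.15
tcp_pos: [0.5417, 0.2916, 0.0448]
tool_rot: [-179.9, 0.1, 168.7]
contact_force: [-0.5, -11.8, 11.6]
grip_width: 0.0218
```

```bash
cat > st.py <<'E'
from h import *
s=monitor.state(); A=R.from_euler('xyz',s["tool_rot"],degrees=True)
c=np.array([.6156,.3132]); B=R.from_euler('z',168.6,degrees=True)
d=B.inv().apply(s["tcp_pos"]-np.r_[c,.015])
print("t",round(s["clock"],2),"board-rel corner mm",np.round(d*1000,1),"rot",np.round(s["tool_rot"],2),"F tool",np.round(A.inv().apply(s["contact_force"]),1),"T",np.round(A.inv().apply(s["wrist_torque"]),2),"w",round(s["grip_width"],4))
E
python3 st.py
```

```text
t 14.15 board-rel corner mm [68.1 35.8 29.8] rot [-1.7987e+02  6.0000e-02  1.6868e+02] F tool [ -1.9 -11.7 -11.5] T [ 1.71 -0.41 -0.16] w 0.0218
```

>>> send_rows(steps=[{"travel":[-0.004,0.0012,0.0005],"rotation":[-0.001,0,0.001],"gripper":1},{"travel":[-0.008,0.0012,0.0005],"rotation":[-0.001,0,0.001],"gripper":1},{"travel":[-0.011,0.0012,0.0005],"rotation":[-0.001,0,0.001],"gripper":1},{"travel":[-0.013,0.0012,0.0005],"rotation":[-0.001,0,0.001],"gripper":1},{"travel":[-0.015,0.0012,0.0005],"rotation":[-0.001,0,0.001],"gripper":1},{"travel":[-0.016,0.0012,0.0005],"rotation":[-0.001,0,0.001],"gripper":1},{"travel":[-0.016,0.0012,0.0005],"rotation":[-0.001,0,0.001],"gripper":1}])

```text
clock: 14.85
tcp_pos: [0.5563, 0.2886, 0.0448]
tool_rot: [-179.8, -0.1, 168.6]
contact_force: [-6.3, -6.8, 12.3]
grip_width: 0.022
```

```bash
python3 st.py
```

```text
t 14.85 board-rel corner mm [53.3 35.8 29.8] rot [-1.7977e+02 -9.0000e-02  1.6863e+02] F tool [  4.8  -8.  -12.3] T [ 1.11  0.49 -0.05] w 0.022
```

>>> send_rows(steps=[{"travel":[-0.001,0.0016,0.0005],"rotation":[-0.002,0,0],"gripper":1},{"travel":[-0.0018,0.002,0.0005],"rotation":[-0.003,0.001,0],"gripper":1},{"travel":[-0.0025,0.0022,0.0005],"rotation":[-0.003,0.001,0],"gripper":1},{"travel":[-0.0025,0.0022,0.0005],"rotation":[-0.003,0.001,0],"gripper":1},{"travel":[-0.0025,0.0022,0.0005],"rotation":[-0.003,0.001,0],"gripper":1}])

```text
clock: 15.35
tcp_pos: [0.5563, 0.2886, 0.0447]
tool_rot: [-179.7, -0.4, 168.6]
contact_force: [-11.7, -10.1, 15.5]
grip_width: 0.0219
```

```bash
python3 st.py; python3 c.py 5; python3 st.py
```

```text
t 15.35 board-rel corner mm [53.2 35.8 29.7] rot [-179.68   -0.44  168.64] F tool [  9.6 -12.3 -15.4] T [1.56 1.14 0.03] w 0.0219
t 15.45 board-rel corner mm [53.2 35.8 29.8] rot [-179.68   -0.43  168.64] F tool [  9.7 -11.1 -16.2] T [1.57 1.2  0.03] w 0.0218
```

View pics/scene_5.png

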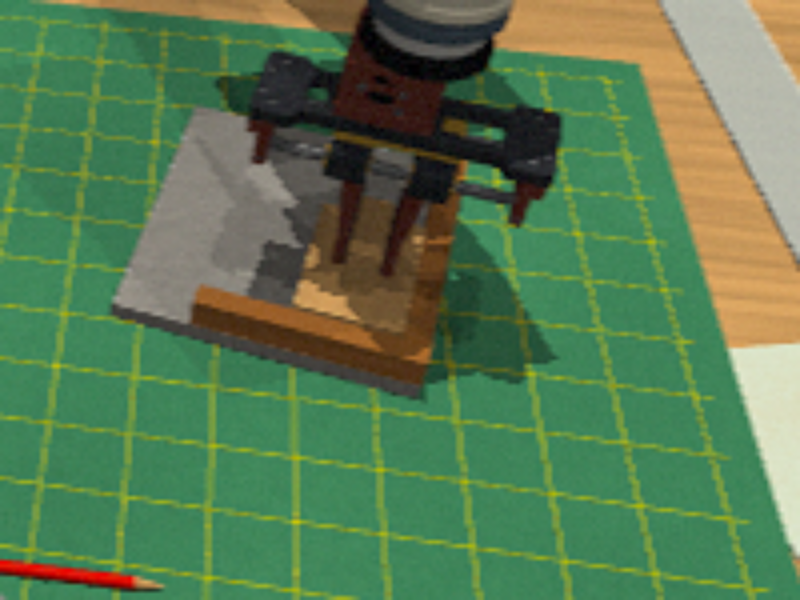

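View pics/top_5.png

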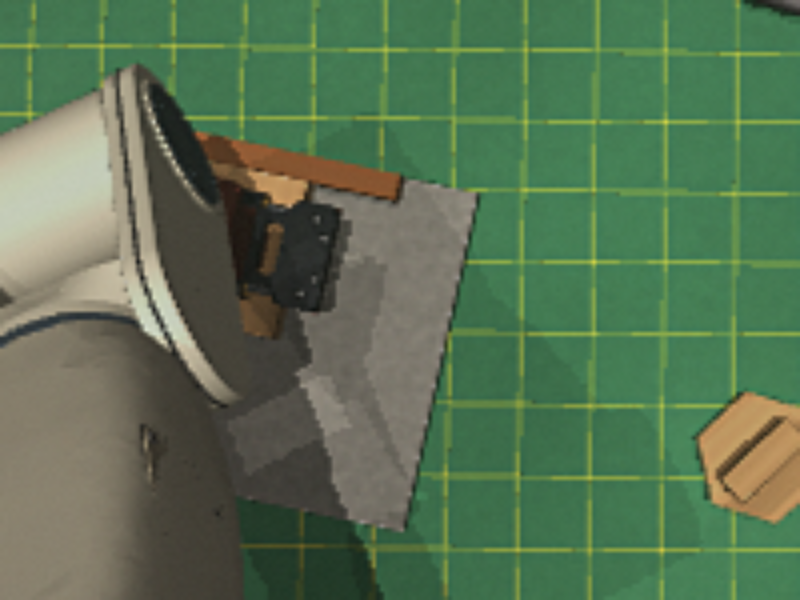

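Both fences are met: the edges sit flush in both views. The push has tilted the tool by about 0.4°, so I'll straighten it and firm up the press.

>>> send_rows(steps=[{"travel":[-0.002,0.002,0.0008],"rotation":[-0.004,-0.005,0],"gripper":1},{"travel":[-0.0028,0.0024,0.001],"rotation":[-0.007,-0.009,0],"gripper":1},{"travel":[-0.0028,0.0024,0.001],"rotation":[-0.008,-0.01,0],"gripper":1},{"travel":[-0.0028,0.0024,0.001],"rotation":[-0.008,-0.01,0],"gripper":1},{"travel":[-0.0028,0.0024,0.001],"rotation":[-0.008,-0.01,0],"gripper":1}])

```text
clock: 15.95
tcp_pos: [0.5564, 0.2886, 0.0447]
tool_rot: [-179.9, -0.2, 168.6]
contact_force: [-11.1, -10.0, 21.2]
grip_width: 0.0218
```

```bash
python3 st.py
```

```text
t 15.95 board-rel corner mm [53.1 35.8 29.7] rot [-179.85   -0.19  168.65] F tool [  9.  -12.  -21.1] T [1.92 1.75 0.02] w 0.0218
```

>>> send_rows(steps=[{"travel":[-0.0032,0.0026,0.0007],"rotation":[-0.006,-0.007,0],"gripper":1},{"travel":[-0.0038,0.003,0.0006],"rotation":[-0.006,-0.008,0],"gripper":1},{"travel":[-0.0042,0.0033,0.0005],"rotation":[-0.006,-0.008,0],"gripper":1},{"travel":[-0.0042,0.0033,0.0005],"rotation":[-0.006,-0.008,0],"gripper":1},{"travel":[-0.0042,0.0033,0.0005],"rotation":[-0.006,-0.008,0],"gripper":1}])

```text
clock: 16.45
tcp_pos: [0.5564, 0.2886, 0.0447]
tool_rot: [-179.8, -0.2, 168.6]
contact_force: [-17.6, -11.5, 22.6]
grip_width: 0.0219
```

```bash
python3 st.py
```

```text
t 16.45 board-rel corner mm [53.1 35.8 29.7] rot [-179.79   -0.23  168.65] F tool [ 15.  -14.8 -22.5] T [2.09 2.39 0.03] w 0.0219
```

Both fences now carry about 15 N and the pose is steady. One last check of the fit and the other objects before handing in.

```bash
python3 - <<'E'
from fit import *
f=imaging.grab_frame("scene"); cv2.imwrite("pics/s6.png",f["img"])
big=cv2.resize(f["img"],None,fx=S,fy=S,interpolation=cv2.INTER_CUBIC)
t=np.radians(168.6)
q=np.array([.6156,.3132])+R.from_euler('z',t).as_matrix()[:2,:2]@[.055,.035]
for l,p,z in(("oblong",(*q,t),.015),("board",(.4995,.2529,t),.003)):
    k,_=cv2.findContours(render(f,M[l],p,z),0,2); cv2.drawContours(big,k,-1,(255,0,255),1)
cv2.imwrite("pics/s6z.png",big[650:1150,1350:2050])
E
python3 st.py
```

```text
t 16.5 board-rel corner mm [53.1 35.8 29.7] rot [-179.79   -0.23  168.65] F tool [ 14.5 -15.4 -23. ] T [2.05 2.38 0.1 ] w 0.0216
```

View pics/s6z.png

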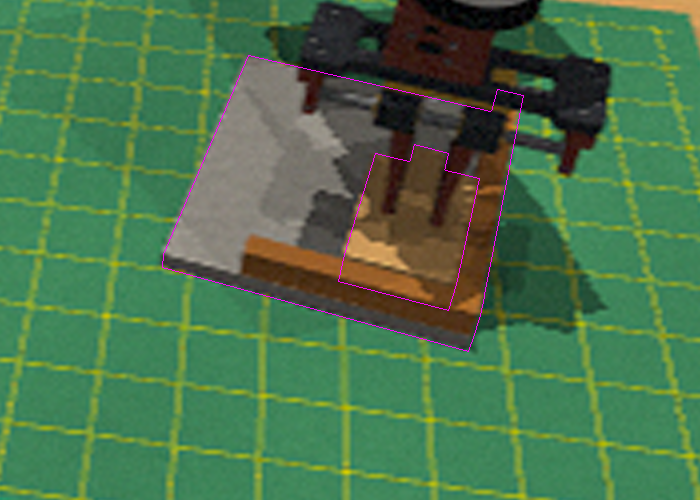

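View pics/s6.png

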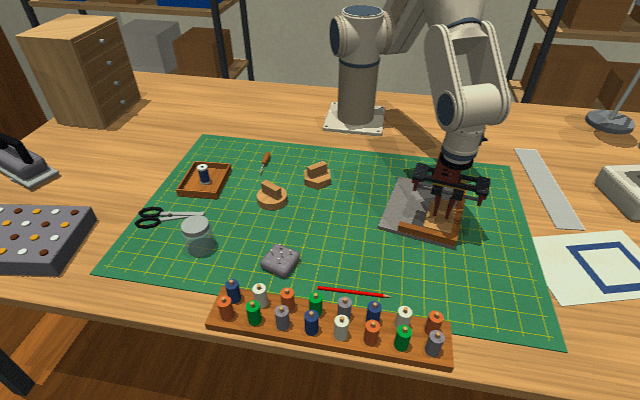

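The overlay puts the template in its home position against both fences. The spool is in the tray at (204,173), and everything else is where it was.

```bash
python3 -c "
from h import *
print(finish_job())"; python3 st.py
```

```text
the job is handed in; nothing more can be done
None
the job is handed in; nothing more can be done
```

The job is done and handed in after about 16.5 s of the 64 s allowed. The spool stands upright in the tray. The oblong template is gripped by its bar, flat on the board, and pressed into the corner with its long side along the long fence.

- **Press:** the last reading showed about 15 N towards each fence and about 23 N down, with the grip opening at 22 mm. Both fences stopped the template within about 1 mm of where I expected, and the last readings held steady.
- **Pictures:** the template's computed home outline matched what could be seen of it, though the fences and gripper hide some edges. The other objects look unmoved by eye.
- **Deviations:** I gripped the bar about 2 mm off its middle. The tool leans about 0.2–0.3° under load, and I could not see whether the template shares any of that lean. The downward force should be enough to keep it flat.

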